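Draw the filter cassette from its box and show it over the plate pile

TASK

A filter plate is lying on the closed cover of the white filter box: set it down squarely on top of the pile of two like plates on the bench, edges flush all round. Then swing the box's cover by its bar up and back until it stands open past upright, draw the hidden filter cassette straight up out of its slot by its tab, and show it upright, centred about a hand's width above the pile. Finish there while still holding it, with the cover left open, the pile still square and in its place, and the petri dish, timer and marker left alone.

Things in the scene. Friction and masses are not known exactly. Their poses are not given: they have to be found in the camera images.
- filter_box: White filter box fixed to the bench, 120 (x) x 170 (y) x 100 mm high. Origin: centre of its underside; x points to its hinge side (away from the robot at yaw 0). Under the cover 4 mm walls surround a deck 60 mm above the bench, with a central slot 75 (x) x 14 mm (y), its floor 10 mm above the bench. The cover's hinge axis runs along the box's y at x = +61 mm, z = 100 mm.
- cover (a joint): Angle of the cover (rad): 0 closed, pi/2 upright, stop at 2.0. White plate 126 x 174 x 6 mm, 0.15 kg, its top 106 mm above the bench when closed; turns on the far rim of the box, its near edge swinging up and away. The hinge is stiff (0.22 N m) and stays where it is left; raising takes about 2 N at the bar.
- cover_bar (a point): Middle of the cover's steel bar handle: round, 10 mm thick, 84 mm long, parallel to the hinge, held in the cover's plane 45 mm out beyond its near edge by an arm at each end; 169 mm from the hinge axis, 103 mm above the bench when closed. 40 mm free between bar and cover; can be pinched from above and turns between the fingers.
- spare_plate: The filter plate to be stacked: aluminium frame 60 (x) x 96 (y) x 10 mm (z) with a white filled middle, solid, 80 g. Lies at the start flat on the middle of the closed cover. Origin: centre of its underside.
- pile_top: Upper one of the two like plates (60 x 96 x 10 mm, loose, 80 g) that lie as a pile on the bench. Origin: centre of its underside, 10 mm above the bench; its top face is 20 mm above the bench.
- pile_bottom: Lower plate of the pile, the same size, on the bench. Origin: centre of its underside.
- cassette: Hidden filter cassette, loose, 90 g: upright aluminium panel 70 (x) x 10 (y) x 60 mm (z) with a central tab 30 (x) x 10 (y) mm on top, rising to 86 mm above the underside. Origin: centre of its underside. Starts standing in the box's slot, parallel to the box's axes, underside 10 mm and tab 70 to 96 mm above the bench, 2 mm play each side.
- petri_dish: The petri dish nearest the robot, 92 mm wide, 15 mm high, on the bench; leave it alone. Origin: centre of its underside.
- bench_timer: The nearer of two white bench timers, 39 x 74 x 59 mm, standing beyond the box and the pile; leave it alone. Origin: centre of its underside.
- marker: Marker pen, 13 x 136 x 11 mm, lying on the bench; leave it alone. Origin: centre of its underside.
Things that resemble listed ones, but are neither listed nor needed, are in the scene too. What is shaped like the spare_plate but pink is not meant.

How it is judged:
By the outcome, as a careful person would: the job done as asked, in the order asked, and still so for the second after the job is handed in, while the arm keeps its last pose, push and grip.
It also fails if it takes over 67 s, if anything falls off the work surface, if the arm or the gripper's body presses on something with over 40 N, if the wrist force passes 120 N, or if a joint passes its speed limit or range.

ROBOT

A 7-joint arm with a two-finger parallel gripper is mounted at the origin on a cart in front of the work surface, level with it; the furniture and walls round the work are solid. World frame = base frame: x ahead of the robot, y to its left, z up, the work surface at z = 0. Lengths are in mm, angles in rad, forces in N, time in s.
With the tool pointing down it reaches from about 400 to 875 mm from the base axis. Payload 19.3 kg.
Tool frame: the origin (TCP) lies at the very end of the fingers, on their centre line; the grasp point (between the pads) lies 19 mm behind it (grip_point_offset is the z of the grasp point in the tool frame, in mm); z points along the fingers, y is the line along which they close (so a half turn about z gives the same grasp; the last joint's range is limited). The gripper opens to 85 mm and grips with 20 to 120 N. Pads are 22 mm wide; open, the fingers measure 114 mm over their backs; the gripper's body (76 mm by 85 mm) begins 54 mm behind the grasp point. The pads swing forward as they close: fully open they stand 13 mm farther back than shut.
Start: joints at [1.051, 0.521, -0.036, 1.599, 0.021, 1.021, -0.113], TCP at [271.713, -562.838, 231.291] pointing down, gripper open.
Joint ranges: [-2.91, 2.91], [-0.3, 2.13], [-1.5, 1.42], [0.17, 2.43], [-1.26, 4.41], [0.16, 1.93], [-2.52, 2.52]. Speed limits (rad/s): [1.89, 1.89, 2.39, 2.39, 3.01, 3.01, 3.01].

INTERFACE

Orientations are given as a 3x3 rotation matrix whose columns are the frame's x, y, z axes.
In Python, from workcell import movep, movel, goto_joints, open_gripper, clamp, wait, inverse_kinematics, read_state, camera, PlanningError, finish_job, grip_point_offset gives the robot as it stands. Calls block until the motion is done:
- movep(position, orientation): joint-space move of the TCP to a pose.
- movel(position, frame=None, max_speed=150, guard=None): straight line of the TCP; frame=None keeps the orientation; max_speed is the mean speed in mm/s. With guard (N) it stops when the force on the tool has changed by that much, and returns True; else False.
- goto_joints(angles): joint-space move.
- open_gripper() and clamp(): open the fingers fully, or close them until they stop; the grip force is fixed at half the most.
- wait(seconds).
- inverse_kinematics(position, orientation): joint angles nearest the present ones, or None.
- read_state(): the state.
- camera(name): name is "side" or "top" or "wrist"; returns a dict with "image" (420x560x3 uint8, blue, green, red), "range_z" (420x560 float32, mm along the optical axis (not along the pixel's ray), 0 where there is no reading), "fx", "fy", "cx", "cy" (pixels), "dist_coeffs" ([k1, k2, p1, p2, k3] as OpenCV has them; the pictures are not rectified), "cam_to_world" (4x4, takes a point from camera to world coordinates). Camera axes: x right, y up, looking along -z (the intrinsics and any distortion apply to the point x, -y, -z); pixel columns grow to the right and rows downward; lengths in mm; the calibration is good to about 2 mm. A picture is of the moment at which its call begins.
A pose or a line that the arm cannot do raises PlanningError and nothing moves.
- finish_job(): hands the job in; it is judged then, once.
The state is a dict: "time": time; "qpos": joint angles; "qvel": joint speeds; "joint_efforts": joint torques, N m; "eef_pos": TCP position; "tool_rot": TCP orientation; "ft_force": force on the tool from outside, world axes, zero at the start; "torque": the same for the moment, N m; "finger_gap": finger opening in mm; "gripper_force": force on a finger pad.
Only numpy, scipy, OpenCV 4.12 (cv2) and the standard library are available. Lean on these libraries where they do the work, as an engineer would, in place of code of your own. Each camera call takes 0.05 s, during which the arm holds its last target. There are 200 camera calls.

## Working session

There is one attempt and no reset: what is moved stays moved. The work goes in short steps, each a Python script; the robot and the scene stay as the last script left them, time stands still between calls to the robot, and variables do not carry over. Pictures are saved under pics/ and viewed, at most 13 in all, crops included, and the job is handed in when it is done.

```bash
ls; mkdir -p pics
cat > h.py <<'E'
import numpy as np, cv2
from workcell import *
def world(c,u,v,z=None):
    K=np.array([[c["fx"],0,c["cx"]],[0,c["fy"],c["cy"]],[0,0,1.]])
    p=cv2.undistortPoints(np.array([[[u,v]]],float).reshape(-1,1,2) if np.isscalar(u) else np.stack([u,v],1).astype(float).reshape(-1,1,2),K,np.array(c["dist_coeffs"],float)).reshape(-1,2)
    T=np.array(c["cam_to_world"]); d=np.c_[p[:,0],-p[:,1],-np.ones(len(p))]
    if z is None:
        r=c["range_z"][np.atleast_1d(v).astype(int),np.atleast_1d(u).astype(int)][:,None]
        return (d*r)@T[:3,:3].T+T[:3,3]
    d=d@T[:3,:3].T; s=(z-T[2,3])/d[:,2]
    return T[:3,3]+d*s[:,None]
def cloud(c):
    v,u=np.mgrid[0:420,0:560]; P=world(c,u.ravel(),v.ravel()).reshape(420,560,3)
    P[c["range_z"]<=0]=np.nan
    return P
E
python3 - <<'E'
from h import *
for n in("top","side"):
    c=camera(n); cv2.imwrite(f"pics/{n}0.png",c["image"]); np.savez(f"pics/{n}0.npz",**{k:np.array(v) for k,v in c.items()})
    print(n,np.array(c["cam_to_world"]).round(2).tolist())
s=read_state(); print(s["time"],s["tool_rot"],s["finger_gap"],grip_point_offset)
E
```

```text
pics
top [[-0.02, 1.0, -0.05, 517.63], [-1.0, -0.02, -0.01, -41.61], [-0.01, 0.05, 1.0, 1314.48], [0.0, 0.0, 0.0, 1.0]]
side [[-0.91, 0.25, -0.32, 222.17], [-0.41, -0.57, 0.71, 742.47], [-0.01, 0.78, 0.63, 781.55], [0.0, 0.0, 0.0, 1.0]]
0.1 [[ 9.00538964e-01  4.34774966e-01 -5.49962288e-04]
 [ 4.34775303e-01 -9.00538500e-01  9.19717092e-04]
 [-9.53922468e-05 -1.06735110e-03 -9.99999426e-01]] 85.49937878290262 -18.700000000000003
```

View pics/top0.png

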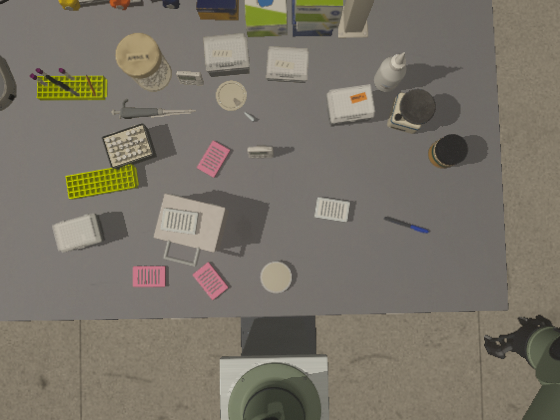

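View pics/side0.png

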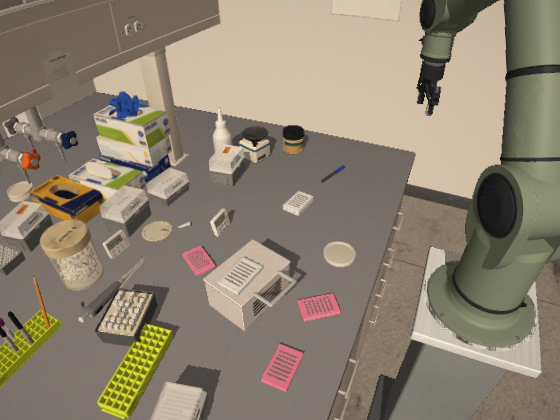

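Top view: candidates are the white plate on the box (180,221), the white pile (332,209), and pinks at (213,158), (149,277), (211,281), which are excluded. The box is at (190,222), bar (182,258), timer (260,152), dish (276,277), marker (407,225). The spare is the white plate on the cover. Next I measure the box, plate and pile, and check the choice in one close crop.

```bash
cat >> h.py <<'E'
def rect(P,m):
    (c,s,a)=cv2.minAreaRect(P[m][:,:2].astype(np.float32)); return np.round(c,1),np.round(s,1),round(a,2)
def comp(m,u,v):
    n,l=cv2.connectedComponents(m.astype(np.uint8)); return l==l[v,u] if m[v,u] else None
E
python3 - <<'E'
from h import *
for n in("top","side"):
    c=dict(np.load(f"pics/{n}0.npz")); P=cloud(c); z=P[...,2]
    pts={"top":dict(spare=(180,221),cover=(210,225),pile=(332,209),timer=(260,152),dish=(276,277),bench=(300,250)),"side":dict(spare=(241,272),cover=(265,260),pile=(298,203),timer=(221,222))}[n]
    for k,(u,v) in pts.items(): print(n,k,P[v,u].round(1))
    for k,lo,hi in(("spare",112,122),("cover",98,122),("pile",15,26)):
        u,v=pts[k]; m=comp((z>lo)&(z<hi),u,v)
        if m is not None: print(n,k,rect(P,m),m.sum(),np.median(z[m]))
c=dict(np.load("pics/top0.npz"))
a=cv2.resize(c["image"][180:280,140:250],None,fx=5,fy=5,interpolation=2)
cv2.imwrite("pics/crop0.png",np.hstack([a[:, :400],cv2.resize(c["image"][180:280,295:370],None,fx=5,fy=5,interpolation=2)]))
E
```

```text
top spare [551.  242.6 116. ]
top cover [538.5 162.9 103.4]
top pile [ 578.5 -182.    22.2]
top timer [746.6  24.1  52.1]
top dish [383.4 -13.3  15. ]
top bench [460.1 -85.9   3.6]
top spare (array([550.5, 245.3]), array([96.6, 59.8]), 80.57) 743 116.45379611295675
top cover (array([523.2, 226.2]), array([176. , 179.4]), 75.26) 3141 107.19011373230774
top pile (array([ 577. , -183.1]), array([96.5, 59.9]), 79.24) 633 20.310287263825785
side spare [553.2 241.4 117.4]
side cover [524.5 174.1 104.8]
side pile [ 575.  -168.7   19.8]
side timer [745.4  28.2  35.4]
side spare (array([554.1, 246.2]), array([96.6, 63.1]), 79.89) 835 116.24030027766025
side cover (array([524.9, 225.1]), array([176.8, 177.8]), 74.96) 3271 106.43536491958662
side pile (array([ 578.3, -181. ]), array([101.2,  62.6]), 78.51) 348 19.553254069169498
```

View pics/crop0.png

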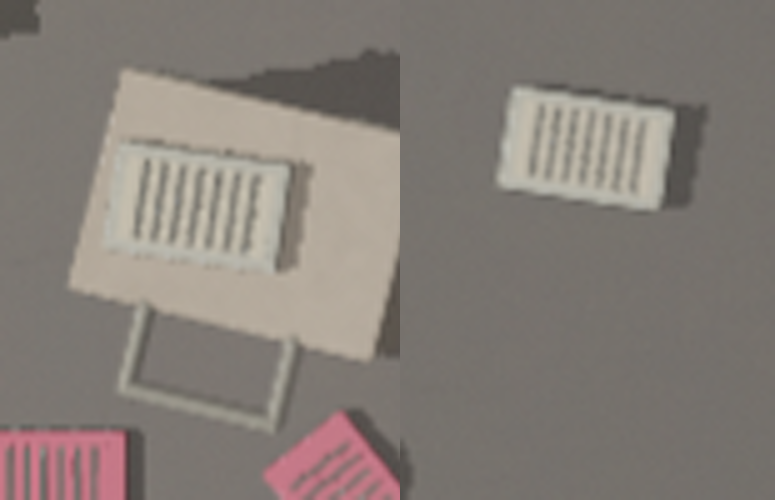

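The crop shows the white aluminium-framed plate on the cover at (200,205) and the like white pile at (585,150), with the pinks excluded. I'll move over each in turn and take one close look at the same relative pose, so calibration errors cancel.

```bash
cat >> h.py <<'E'
def down(deg):
    "tool pointing down, closing line at yaw deg (half-turn picked for joint 7)"
    a=np.radians(deg); y=np.array([np.cos(a),np.sin(a),0]); z=np.array([0,0,-1.])
    return np.c_[np.cross(y,z),y,z]
def best(p,deg):
    o=[]
    for d in(deg,deg+180):
        q=inverse_kinematics(p,down(d))
        if q is not None: o.append((abs(q[6]),d,np.round(q,2)))
    o.sort(key=lambda t:t[0]); return o
E
python3 - <<'E'
from h import *
for p,d in(([552,245,250],-9.8),([578,-182,160],-11),([440,247,90],-15),([650,190,243],-15),([548,219,75],75),([578,-182,190],79)): print(best(p,d))
movep([578,-182,230],down(best([578,-182,230],-11)[0][1]))
s=read_state(); print(s["time"],s["eef_pos"],s["ft_force"])
c=camera("wrist"); cv2.imwrite("pics/w_pile.png",c["image"]); np.savez("pics/w_pile.npz",**{k:np.array(v) for k,v in c.items()})
P=cloud(c); z=P[...,2]; m=(z>14)&(z<27)
n,l,st,ce=cv2.connectedComponentsWithStats(m.astype(np.uint8))
for i in range(1,n):
    if st[i,4]>800: print(st[i],rect(P,l==i),np.median(z[l==i]))
E
```

```text
[(np.float64(1.0918419054635928), -9.8, array([ 0.05,  0.59, -0.87,  1.61,  0.48,  1.17, -1.09])), (np.float64(1.836453860424042), 170.2, array([ 0.24,  0.78, -1.27,  1.6 ,  0.76,  1.34,  1.84]))]
[(np.float64(0.18534140698252033), -11, array([ 0.43,  0.59, -0.33,  1.71,  0.23,  0.89, -0.19])), (np.float64(2.515751929175647), 169, array([-0.34,  0.76,  0.88,  1.75, -0.7 ,  0.98, -2.52]))]
[(np.float64(1.3390247579343844), 165, array([ 0.22,  0.93, -1.28,  1.99,  1.04,  1.1 ,  1.34])), (np.float64(1.4729000861126968), -15, array([-0.09,  0.64, -0.73,  2.  ,  0.63,  0.74, -1.47]))]
[(np.float64(0.9179188544621296), -15, array([-0.01,  0.66, -0.6 ,  1.41,  0.38,  1.19, -0.92])), (np.float64(1.913867659548305), 165, array([ 0.28,  0.9 , -1.28,  1.39,  0.86,  1.45,  1.91]))]
[(np.float64(0.25384932205420635), 75, array([ 0.02,  0.78, -0.75,  1.78,  0.69,  0.86,  0.25])), (np.float64(2.4510513671718903), 255, array([-0.37,  0.67, -0.16,  1.8 ,  0.16,  0.68, -2.45]))]
[(np.float64(1.2178970612980904), 79, array([ 0.66,  0.61, -0.68,  1.67,  0.44,  1.02,  1.22])), (np.float64(1.5549475846154188), 259, array([ 0.21,  0.54,  0.  ,  1.69, -0.  ,  0.91, -1.55]))]
1.875 [ 577.54861895 -183.53831715  229.93942157] [ 0.37643389  0.25639291 -0.68527507]
[  33   22   82   91 5442] (array([387.8, -14.1]), array([92.4, 91.4]), 16.59) 15.270936810134998
[ 254  143   55   84 4495] (array([ 581.1, -183.7]), array([94.9, 60.1]), 79.63) 20.782006039941166
```

View pics/w_pile.png

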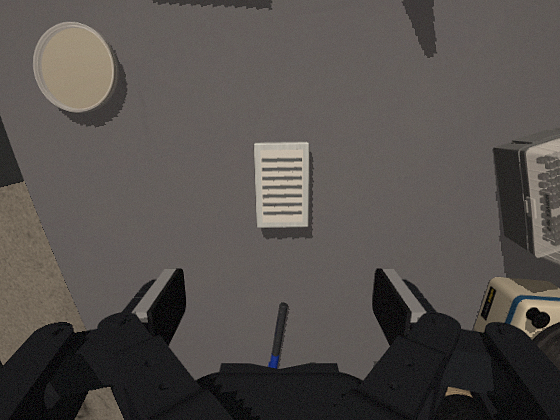

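The wrist view shows the pile at (281,185), with the dish at (75,67) and the marker at (280,335). Next the same look above the spare.

Run:
```python
from h import *
s=read_state(); print(s["eef_pos"],np.abs(s["qvel"]).max())
movep([551,245,326],down(-10)); wait(0.3)
s=read_state(); print(s["time"],s["eef_pos"],s["tool_rot"].tolist() if hasattr(s["tool_rot"],'tolist') else s["tool_rot"])
c=camera("wrist"); cv2.imwrite("pics/w_sp.png",c["image"]); np.savez("pics/w_sp.npz",**{k:np.array(v) for k,v in c.items()})
P=cloud(c); z=P[...,2]
for lo,hi,a in((113,125,800),(97,113,800),(97,125,800)):
  n,l,st,ce=cv2.connectedComponentsWithStats(((z>lo)&(z<hi)).astype(np.uint8))
  for i in range(1,n):
    if st[i,4]>a: print(lo,st[i],rect(P,l==i),np.median(z[l==i]))
```

```text
[ 577.56672456 -183.44170798  229.93374349] 0.003137046209545544
3.8333 [551.19053277 244.53988202 325.89211603] [[0.17437750672177965, 0.9846788634845957, -0.0001447624976838088], [0.9846788675177345, -0.17437752069904464, -9.021555405483134e-05], [-0.00011407667467162945, -0.0001268130088946251, -0.9999999854524865]]
113 [ 254  143   55   84 4468] (array([554.6, 244.4]), array([95. , 60.1]), 80.8) 116.77730348568628
97 [  186   126   159   151 12240] (array([528. , 224.8]), array([173.5, 178.6]), 75.12) 106.52751525127982
97 [  186   126   159   151 16708] (array([528. , 224.8]), array([173.5, 178.6]), 75.12) 106.9233235624391
```

View pics/w_sp.png

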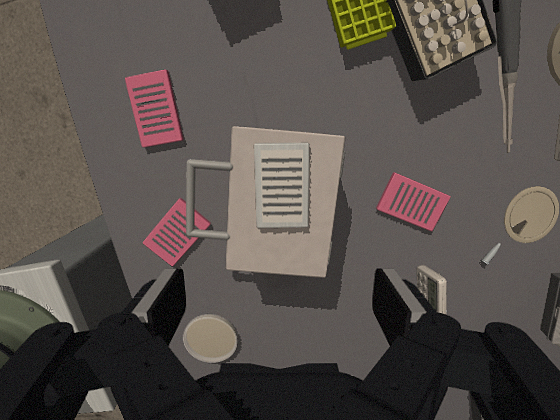

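The wrist view shows the spare at (281,185) on the cover and the bar at (190,199), consistent with the other views. Grasping the spare now.

Run:
```python
from h import *
R=down(-9.5)
movep([553,245,150],R)
print(movel([553,245,102.5],max_speed=80,guard=12))
s=read_state(); print(s["time"],s["eef_pos"],s["ft_force"])
clamp(); s=read_state(); print(s["time"],s["eef_pos"],s["finger_gap"],s["gripper_force"],s["ft_force"])
movel([553,245,190],max_speed=150); wait(0.2)
s=read_state(); print(s["time"],s["eef_pos"],s["finger_gap"],s["gripper_force"])
c=camera("wrist"); cv2.imwrite("pics/w_held.png",c["image"]); np.savez("pics/w_held.npz",**{k:np.array(v) for k,v in c.items()})
P=cloud(c); z=P[...,2]; print(P[330,280],P[300,280],P[345,280])
T=np.array(c["cam_to_world"]); print(T.round(3).tolist())
```

```text
False
5.3583 [553.07410707 245.19009997 102.59726441] [ 0.47937534 -0.672177    0.29956512]
5.75 [553.30388819 245.09893803 103.45479188] 58.106811366509106 62.14168667793274 [-2.42310541 -2.35807967 10.45736548]
6.6833 [552.61937749 244.84470304 189.04366557] 58.302625399445915 64.16652202606201
[549.59128647 220.87701578 202.16936588] [552.26821288 236.96515632 202.12558761] [548.2963211 213.1086891 203.1371192]
[[0.986, 0.158, 0.048, 564.9], [-0.165, 0.946, 0.279, 315.107], [-0.001, -0.283, 0.959, 332.103], [0.0, 0.0, 0.0, 1.0]]
```

View pics/w_held.png

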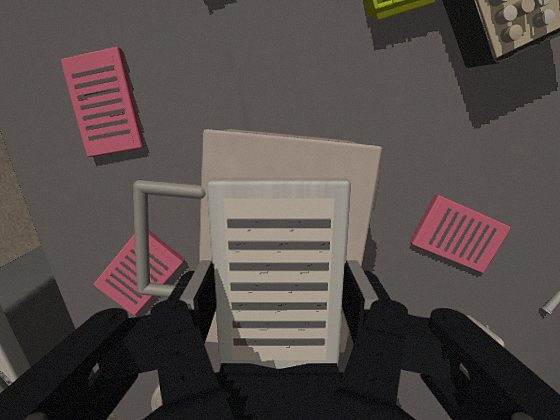

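The held plate fills (210–350, 180–365), square between the fingers with no visible tilt. I'll measure its edges relative to the TCP.

```bash
cat >> h.py <<'E'
def edges(c,zt,yaw,tcp,box=(180,345,195,365),tol=6):
    "plate edges in frame at tcp rotated by yaw: x-range and far y edge (robust)"
    P=cloud(c); z=P[...,2]; m=np.abs(z-zt)<tol
    k=np.zeros_like(m); k[box[0]-10:box[1],box[2]:box[3]]=1; m&=k
    a=np.radians(yaw); Rz=np.array([[np.cos(a),-np.sin(a)],[np.sin(a),np.cos(a)]])
    Q=(P[m][:,:2]-np.array(tcp)[:2])@Rz
    A=np.c_[P[m][:,:2]-np.array(tcp)[:2],np.ones(m.sum())]; pl=np.linalg.lstsq(A,P[m][:,2],rcond=None)[0]
    return Q,pl
E
python3 - <<'E'
from h import *
c=dict(np.load("pics/w_held.npz")); tcp=[552.62,244.84,189]
P=cloud(c)
Q,pl=edges(c,202,-9.5,tcp)
print("plane",pl)
for y0 in range(-20,50,10):
    q=Q[(Q[:,1]>y0)&(Q[:,1]<y0+10)]
    if len(q): print(y0,q[:,0].min().round(1),q[:,0].max().round(1))
for x0 in range(-30,32,10):
    q=Q[(Q[:,0]>x0)&(Q[:,0]<x0+10)]
    if len(q): print("x",x0,q[:,1].max().round(1))
E
```

```text
plane [-2.98324317e-03 -9.82249947e-03  2.02330873e+02]
-20 -29.7 30.5
-10 -28.8 29.8
0 -34.3 38.8
10 -35.3 36.2
20 -29.8 30.4
30 -29.9 30.2
40 -29.9 30.4
x -30 47.5
x -20 47.4
x -10 47.4
x 0 47.5
x 10 47.5
x 20 47.4
x 30 45.6
```

The held plate is centred on the TCP to 0.5 mm. I'll carry it beside the pile for a close relative look at the pile edges.

Run:
```python
from h import *
yaw=-10.3; R=down(yaw); a=np.radians(yaw); ey=np.array([-np.sin(a),np.cos(a),0])
pile=np.array([580,-183,0.])
p=pile-115*ey+[0,0,55]
movep(pile+[0,0,190],R); movel(p,max_speed=150); wait(0.3)
s=read_state(); print(s["time"],s["eef_pos"],s["finger_gap"])
c=camera("wrist"); cv2.imwrite("pics/w_rel.png",c["image"]); np.savez("pics/w_rel.npz",**{k:np.array(v) for k,v in c.items()})
P=cloud(c); z=P[...,2]
n,l,st,ce=cv2.connectedComponentsWithStats(((z>15)&(z<27)).astype(np.uint8))
for i in range(1,n):
    if st[i,4]>500: print(st[i],rect(P,l==i),np.median(z[l==i]))
Q,pl=edges(c,s["eef_pos"][2]+13,yaw,s["eef_pos"]); print(pl)
q=Q[(Q[:,1]>20)]; print(q[:,0].min(),q[:,0].max(),q[:,1].max())
```

```text
9.95 [ 559.62389148 -295.99258922   55.3148031 ] 57.59170930282268
[  221     0   120   131 15021] (array([ 578.4, -199.4]), array([64.1, 60.5]), 79.71) 20.779207090338957
[-2.42186178e-03 -9.33630858e-03  6.85820572e+01]
-29.951844029129497 30.55230419319742 47.541710502361006
```

View pics/w_rel.png

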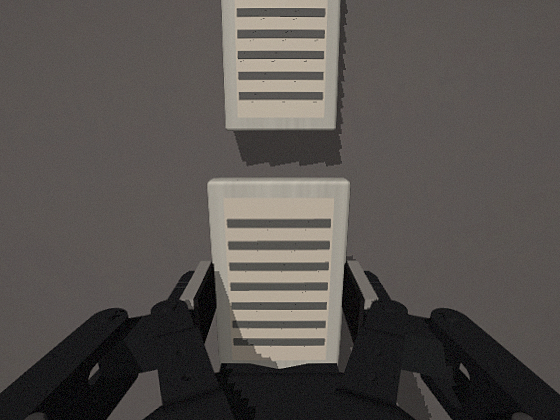

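The pile's near edge is at row 128 and the held plate's far edge at row 180, with the sides parallel. Two looks now agree on a pile centre of (581.2,−183.7). Placing.

Run:
```python
from h import *
R=down(-10.3); t=np.array([581.04,-183.15,0])
movel([559.4,-296,75],max_speed=200)
movel(t+[0,0,60],max_speed=150); movel(t+[0,0,30],max_speed=100); wait(0.3)
e=read_state()["eef_pos"]; d=t[:2]-e[:2]; print("err",d,e[2]-30); cmd=t+[d[0],d[1],0]; dz=30-e[2]
movel(cmd+[0,0,22+dz],max_speed=40); wait(0.1)
print(read_state()["eef_pos"])
print(movel(cmd+[0,0,16.8+dz],max_speed=10,guard=4))
s=read_state(); print(s["time"],s["eef_pos"],s["ft_force"])
open_gripper(); s=read_state(); print(s["eef_pos"],s["ft_force"],s["finger_gap"])
movel(t+[0,0,80],max_speed=150)
movel([577.5,-183.5,230],max_speed=250); wait(0.2)
s=read_state(); print(s["time"],s["eef_pos"])
c=camera("wrist"); cv2.imwrite("pics/w_placed.png",c["image"][110:260,200:360].repeat(4,0).repeat(4,1)); np.savez("pics/w_placed.npz",**{k:np.array(v) for k,v in c.items()})
P=cloud(c); z=P[...,2]
for lo,hi in((25,37),(14,25),(14,37)):
  n,l,st,ce=cv2.connectedComponentsWithStats(((z>lo)&(z<hi)).astype(np.uint8))
  for i in range(1,n):
    if st[i,4]>100: print(lo,st[i],rect(P,l==i),np.median(z[l==i]))
```

```text
err [-0.24120206  0.08797575] 0.4363711015781391
[ 580.8031613  -183.01733401   21.50821787]
True
12.8167 [ 580.86871593 -183.10951901   17.59456534] [-0.78445618  0.07689268  7.33713152]
[ 580.35534284 -182.96405585   17.01642204] [-0.74082085 -0.86392839  0.37712479] 85.26457597638655
14.725 [ 577.06217237 -183.33269341  228.73915603]
25 [507 135  53 116 755] (array([ 843.1, -232.2]), array([135.3,  54.5]), 70.48) 31.40605160934956
25 [ 254  144   58   86 4741] (array([ 580.8, -183.2]), array([94. , 60.2]), 79.65) 30.796043770220308
25 [487 288  73  36 498] (array([ 854.5, -373. ]), array([99.7, 42.3]), 14.77) 31.010065110219045
14 [  35   18   83   92 5462] (array([387.6, -13.9]), array([91.7, 92.1]), 84.48) 15.254693227497825
14 [501 134  59 113 649] (array([ 844.6, -230.6]), array([135.8,  56.3]), 69.01) 19.729822694857432
14 [477 284  81  49 561] (array([ 847.1, -378.6]), array([113.5,  52.7]), 21.97) 19.76104905305243
14 [  35   18   83   92 5462] (array([387.6, -13.9]), array([91.7, 92.1]), 84.48) 15.254693227497825
14 [ 501  134   59  117 1404] (array([ 844. , -230.9]), array([137. ,  57.1]), 69.01) 25.76611048791321
14 [ 254  143   58   87 4775] (array([ 580.8, -183.2]), array([94.1, 60.2]), 79.65) 30.789827764150232
14 [ 477  284   83   49 1060] (array([ 847.1, -378.6]), array([113.5,  52.7]), 21.97) 24.460505151421586
```

View pics/w_placed.png

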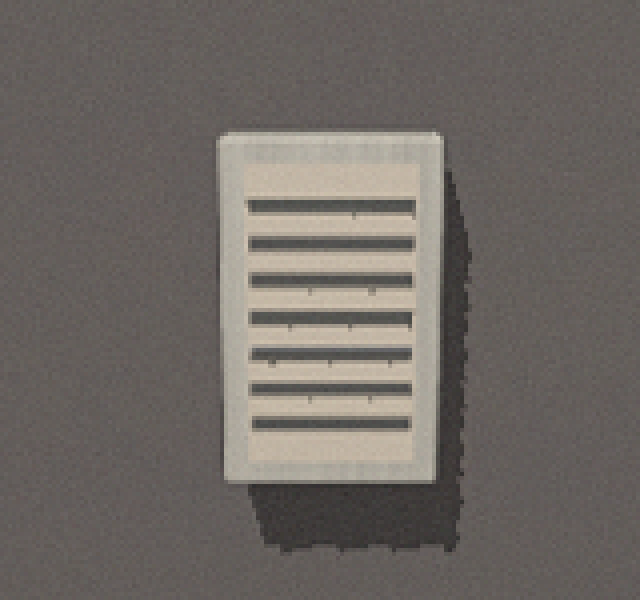

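The placed plate reads (580.8,−183.2) at yaw −10.35°, within 0.5 mm of the pile, and its edges look flush. In the crop only the plate is visible, from (218,132) to (443,483).

Next is the cover bar. A vertical open grasp would put a finger on the cover, so I'll come in tilted about 45°. First I check the measurements and IK.

```bash
cat >> h.py <<'E'
def tilt(yaw,t,s=1):
    "tool axis forward along yaw and down by t (rad; pi/2 = straight down); closing line in the vertical plane"
    a=np.radians(yaw); f=np.array([np.cos(a),np.sin(a),0]); u=np.array([0,0,1.])
    z=f*np.cos(t)-u*np.sin(t); y=s*(f*np.sin(t)+u*np.cos(t))
    return np.c_[np.cross(y,z),y,z]
E
python3 - <<'E'
from h import *
for n in("w_sp","top0","side0"):
    c=dict(np.load(f"pics/{n}.npz")); P=cloud(c); a=np.radians(-14.95)
    Rz=np.array([[np.cos(a),-np.sin(a)],[np.sin(a),np.cos(a)]]); o=np.array([551,219])
    m=(P[...,2]>97)&(P[...,2]<112)&(np.hypot(P[...,0]-520,P[...,1]-225)<140)
    Q=(P[m][:,:2]-o)@Rz
    b=Q[(np.abs(Q[:,1])<30)&(Q[:,0]<-85)]; cv=Q[(Q[:,0]>-55)&(Q[:,0]<55)]
    zb=np.median(P[m][(np.abs(Q[:,1])<30)&(Q[:,0]<-85)][:,2])
    print(n,"bar x",np.median(b[:,0]).round(1),b[:,0].min().round(1),b[:,0].max().round(1),"slope",np.polyfit(b[:,1],b[:,0],1).round(4),"zbar",zb,"cover y",np.percentile(cv[:,1],[.5,99.5]).round(1),"x",Q[:,0].max().round(1))
E
python3 - <<'E'
from h import *
yaw=-14.95;a=np.radians(yaw);ex=np.array([np.cos(a),np.sin(a),0]);O=np.array([551,219,0.])
for s in(1,-1):
  for t in(0.6,0.8,1.0):
    r=[]
    for th in np.linspace(0,1.9,6):
        R=tilt(yaw,t,s); b=O+ex*(61-169*np.cos(th))+[0,0,100+169*np.sin(th)+(3 if th<.1 else 0)]
        q=inverse_kinematics(b+R[:,2]*12,R); r.append(None if q is None else np.round(q,2).tolist())
    R=tilt(yaw,t,s); q=inverse_kinematics(O-ex*108+[0,0,103]-R[:,2]*70,R)
    print(s,t,[x is not None for x in r],q is not None, r[0],r[-1])
E
```

```text
w_sp bar x -107.1 -112.8 -102.6 slope [-6.200000e-03 -1.072946e+02] zbar 107.68065608378566 cover y [-85.7  85.8] x 65.6
top0 bar x -112.6 -118.4 -108.0 slope [-3.200000e-03 -1.127256e+02] zbar 107.05376884214866 cover y [-87.4  85.6] x 61.2
side0 bar x -111.5 -115.7 -104.4 slope [ 1.52000e-02 -1.11232e+02] zbar 107.2200929696462 cover y [-85.8  87.1] x 62.2
1 0.6 [True, True, True, True, True, True] False [-1.86, 1.21, 0.99, 2.41, 2.81, 0.2, 1.86] [-0.9, 0.51, 0.29, 2.08, 1.71, 0.61, -2.47]
1 0.8 [True, False, True, True, True, True] True [-1.84, 1.27, 1.24, 2.39, 4.25, 0.41, 0.58] [-0.99, 0.5, 0.51, 1.98, 1.09, 0.37, -1.83]
1 1.0 [True, True, True, True, True, True] True [-0.03, 0.95, -1.28, 2.25, 1.6, 1.42, -2.49] [-0.58, 0.44, 0.05, 1.84, 0.75, 0.57, -1.38]
-1 0.6 [True, True, True, True, True, True] True [-0.81, 0.79, -0.45, 2.36, 1.7, 1.28, 0.09] [-0.3, 0.52, -0.5, 2.05, 1.74, 0.96, 0.81]
-1 0.8 [True, True, True, True, True, True] True [-0.65, 0.68, -0.52, 2.33, 1.65, 1.06, 0.31] [-0.12, 0.51, -0.66, 1.94, 1.46, 0.88, 1.15]
-1 1.0 [True, True, True, True, True, True] True [-0.41, 0.63, -0.68, 2.27, 1.51, 0.91, 0.59] [0.05, 0.56, -0.83, 1.81, 1.18, 0.92, 1.49]
```

Run:
```python
from h import *
yaw=-14.95;a=np.radians(yaw);ex=np.array([np.cos(a),np.sin(a),0]);O=np.array([551,219,0.])
R=tilt(yaw,0.8,-1); bar=O-ex*107.8+[0,0,103]
movep(bar-R[:,2]*60,R); wait(0.2)
s=read_state(); print(s["time"],s["eef_pos"],s["ft_force"])
c=camera("wrist"); cv2.imwrite("pics/w_bar.png",c["image"]); np.savez("pics/w_bar.npz",**{k:np.array(v) for k,v in c.items()})
P=cloud(c); Q=P-O; X=Q@ex; Y=Q@np.array([-ex[1],ex[0],0]); Z=P[...,2]
m=(np.abs(Y)<30)&(X<-85)&(X>-130)&(Z>90)&(Z<115); 
# fit cylinder centre (r=5) in X,Z
from scipy.optimize import least_squares
f=lambda p:np.hypot(X[m]-p[0],Z[m]-p[1])-5
r=least_squares(f,[-108,103],loss="soft_l1"); print(m.sum(),r.x,np.abs(r.fun).mean(),X[m].min(),X[m].max(),Z[m].min(),Z[m].max(),np.median(Y[m]))
m2=(np.abs(Y)<70)&(np.abs(X)<50)&(Z>95)&(Z<115); print("cover z",np.median(Z[m2]) if m2.any() else 0)
```

```text
16.7583 [406.92363163 257.07293754 146.11208943] [-0.45911029 -0.00282833 -0.07273584]
1293 [-108.21357476  103.55496682] 0.37705952250856584 -114.36032322696096 -103.82214770693761 99.54713249167605 110.08493693197687 -1.9666582542833417
cover z 106.51161659015716
```

View pics/w_bar.png

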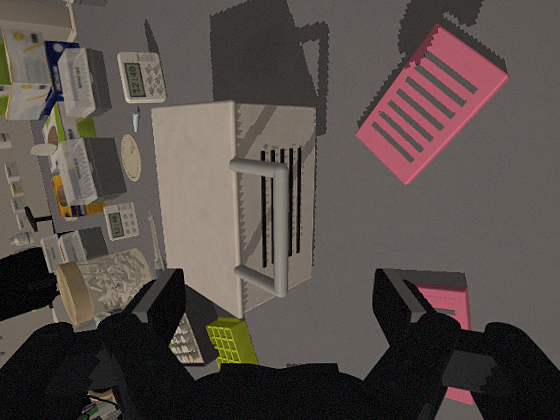

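The bar runs from (283,165) to (280,290) in this view. The fit puts it at local x −108.2, z 103.5, as expected. Pinching it and swinging the cover.

```bash
cat > arc.py <<'E'
from h import *
yaw=-14.95;a=np.radians(yaw);ex=np.array([np.cos(a),np.sin(a),0]);O=np.array([551,219,0.])
bp=lambda th:O+ex*(60.9-169*np.cos(th+.018))+[0,0,100+169*np.sin(th+.018)]
E
python3 - <<'E'
from arc import *
R=tilt(yaw,0.8,-1)
print(movel(bp(0)+R[:,2]*11,R,max_speed=80,guard=12)); s=read_state(); print(s["eef_pos"]-(bp(0)+R[:,2]*11),s["ft_force"])
clamp(); s=read_state(); print(s["time"],s["eef_pos"]-bp(0)-R[:,2]*11,s["finger_gap"],s["ft_force"])
for th in np.linspace(0,1.88,9)[1:]:
    movel(bp(th)+R[:,2]*11,max_speed=120)
    s=read_state(); print(round(th,2),s["time"],(s["eef_pos"]-bp(th)-R[:,2]*11).round(1),s["ft_force"].round(1),s["finger_gap"].round(1))
    if np.linalg.norm(s["ft_force"])>50: break
E
```

```text
False
[-0.17198058  0.24031976  0.2615297 ] [-0.64950209  0.50402875  0.2596282 ]
18.5417 [-0.40881792  0.17189121 -0.20847926] 7.414187807800613 [-5.72175943  1.55004398  0.810316  ]Traceback (most recent call last):
  File "<stdin>", line 7, in <module>
AttributeError: 'float' object has no attribute 'round'
```

Run:
```python
from arc import *
R=tilt(yaw,0.8,-1)
for th in np.linspace(0,1.88,9)[1:]:
    if th>.3: movel(bp(th)+R[:,2]*11,max_speed=140)
    s=read_state(); print(round(th,2),s["time"],(s["eef_pos"]-bp(th)-R[:,2]*11).round(1),np.round(s["ft_force"],1),round(s["finger_gap"],1))
    if np.linalg.norm(s["ft_force"])>50: break
```

```text
0.24 19.025 [-1.   0.4  0.1] [-15.8   2.7   3.9] 7.3
0.47 19.4583 [-0.5  0.4  0.7] [-16.8   1.8   9.8] 7.4
0.7 19.8917 [0.2 0.4 0.4] [-2.4  3.3  1.3] 7.4
0.94 20.325 [-0.2 -0.1 -0.2] [-3.7  1.3  5.6] 7.8
1.17 20.7583 [-0.4  0.1 -0.4] [-1.8  0.6  5.9] 7.4
1.41 21.1917 [-0.4  0.8 -0.4] [1.1 3.4 4.5] 7.1
1.64 21.625 [-0.5  0.8 -1. ] [0.9 3.2 0.5] 7.4
1.88 22.0583 [-0.2  1.9 -0.7] [ 2.9  7.7 -0.7] 7.6
```

Cover is at about 1.88 rad. Releasing and looking into the box.

Run:
```python
from arc import *
open_gripper(); R=read_state()["tool_rot"]; e=np.array(read_state()["eef_pos"])
movel(e-np.array(R)[:,2]*130,max_speed=200)
movep(O+[0,0,250]-ex*15,down(yaw+90)); wait(0.2)
s=read_state(); print(s["time"],s["eef_pos"],s["ft_force"],s["qpos"])
c=camera("wrist"); cv2.imwrite("pics/w_box.png",c["image"]); np.savez("pics/w_box.npz",**{k:np.array(v) for k,v in c.items()})
P=cloud(c); Q=P-O; X=Q@ex; Y=Q@np.array([-ex[1],ex[0],0]); Z=P[...,2]
m=(abs(X)<50)&(abs(Y)<30)&(Z>85)&(Z<110)
print(m.sum(),"tab X",np.percentile(X[m],[1,50,99]),"Y",np.percentile(Y[m],[1,50,99]),"Z",np.percentile(Z[m],[5,50,95]),"slope",np.polyfit(X[m],Y[m],1))
t=(Z>120)&(X>40)&(X<150)&(abs(Y)<90)
if t.sum()>50: print("cover angle", np.degrees(np.arctan2(*np.polyfit(Z[t],X[t],1)[:1],1))+90)
```

```text
24.6833 [536.25220324 223.05773143 250.24888021] [ 0.12939296  0.34593305 -0.09007079] [-0.11693848  0.47380478 -0.53461458  1.67955905  0.27079436  1.06196977
  0.57609696]
320 tab X [-15.89157697  -2.54925561  13.23659981] Y [-5.17334465 -0.82418701  3.56796913] Z [92.13029604 96.25668868 97.24214561] slope [ 0.00134828 -0.8182902 ]
cover angle 107.25586818309736
```

View pics/w_box.png

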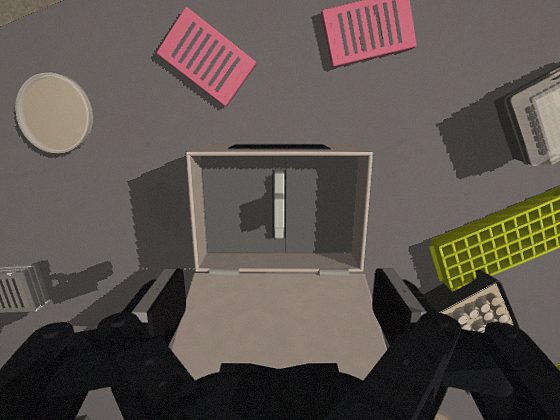

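The box is open (cover at about 107°). The tab is at (279,205), local (−1.3, −0.8), top z 96 as given. The direct line to the pile would brush the cover, so I'll grasp, draw straight up and leave toward the near side first.

Run:
```python
from arc import *
ey=np.array([-ex[1],ex[0],0]); g=O-ex*1.3-ey*0.8
movel(g+[0,0,130],max_speed=200)
print(movel(g+[0,0,75],max_speed=70,guard=10)); s=read_state(); print(s["eef_pos"]-g,s["ft_force"])
clamp(); wait(.2); s=read_state(); p=np.array(s["eef_pos"]); print(s["time"],p-g,s["finger_gap"],s["ft_force"],s["gripper_force"])
print(movel([p[0],p[1],140],max_speed=50,guard=25)); s=read_state(); print(s["time"],s["ft_force"],s["finger_gap"])
print(movel([p[0],p[1],215],max_speed=120)); s=read_state(); print(s["time"],s["ft_force"],s["finger_gap"])
```

```text
False
[ 0.17060062  0.15472249 75.29808281] [0.56865718 0.13106085 0.42485771]
27.3 [ 0.16221863  0.16594016 75.18768643] 8.621024999583113 [0.78924037 1.43599161 4.71017374] 59.29369032382965
False
28.75 [-0.99979637 -0.0721222  -0.65862124] 8.694710255373288
False
29.525 [-0.61691372 -0.07457387 -0.89025815] 8.614457570391828
```

Run:
```python
from arc import *
ey=np.array([-ex[1],ex[0],0])
movel(O-ex*20-ey*200+[0,0,215],max_speed=200)
t=np.array([581,-183.4,190.]); R=down(-10.3+90)
movel(t+[0,0,25],R,max_speed=180); movel(t,max_speed=80); wait(.3)
s=read_state(); e=np.array(s["eef_pos"]); print(s["time"],e,s["finger_gap"],s["ft_force"])
ims=[camera(n) for n in("wrist","side","top")]
a=ims[0]["image"]; b=ims[1]["image"]
cv2.imwrite("pics/end.png",cv2.resize(np.hstack([a,b]),(800,300),interpolation=cv2.INTER_AREA))
c=ims[0]; P=cloud(c); d=P-e; f=-10.3*np.pi/180; X=d@[np.cos(f),np.sin(f),0]; Y=d@[-np.sin(f),np.cos(f),0]; Z=P[...,2]
m=(abs(X)<50)&(abs(Y)<12)&(Z>110)&(Z<e[2]+2); print(m.sum(),np.percentile(X[m],[1,99]),np.percentile(Z[m],[1,99]))
m=(Z>25)&(Z<37)&(abs(X)<60)&(abs(Y)<80); print("pile",m.sum(),rect(P,m))
P=cloud(ims[2]); m=(P[...,2]>14)&(P[...,2]<36)&(np.hypot(P[...,0]-580,P[...,1]+183)<75); print("pile top cam",m.sum(),rect(P,m) if m.sum()>5 else 0)
P=cloud(ims[1]); Z=P[...,2]; d=P-e; m=(np.linalg.norm(d[...,:2],axis=-1)<45)&(Z>90)&(Z<e[2]-10); print("side cass",m.sum(),rect(P,m),Z[m].min())
```

```text
32.9083 [ 581.11482211 -183.47003423  190.27652012] 8.40056134160968 [-0.79013625 -0.68474996 -0.91832232]
1367 [-34.58696024  34.89371094] [132.15922436 191.31301741]
pile 5038 (array([ 580.5, -183.9]), array([96.4, 58.9]), 79.69)
pile top cam 156 (array([ 581.1, -158.8]), array([47.3, 60. ]), 79.87)
side cass 323 (array([ 579.7, -181.3]), array([14.9, 72.4]), 81.19) 123.70615773409395
```

View pics/end.png

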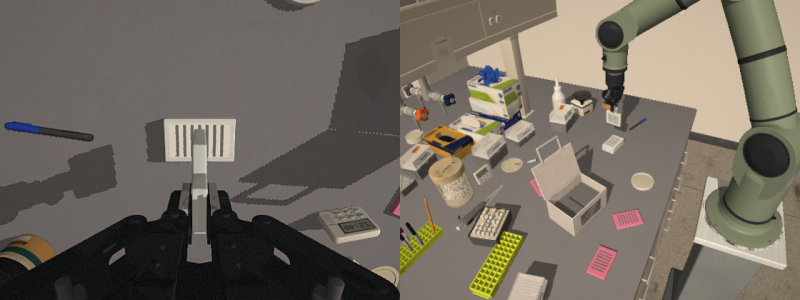

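The end picture shows the cassette held upright over the pile (wrist view, about (200,190)), centred and with its underside at about z 124. The side view shows the cover open at (560,165), the pile square, and the timer and marker untouched. Handing in.

```bash
python3 -c "
from workcell import *
print(finish_job())"
```

```text
the job is handed in; nothing more can be done
None
```

I handed the job in at about 33 s: the plate is on the pile within about 0.5 mm, the cover stands open at about 107°, the cassette is held upright and centred about 95 mm above the pile, and I didn't touch the petri dish, timer or marker.

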